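# Mark two faces of a specimen block at a sprung marking bar

### The arm

A 7-joint arm with a two-finger parallel gripper is mounted at the origin on the work surface; the furniture and walls round the work are solid. World frame = base frame: x ahead of the robot, y to its left, z up, the work surface at z = 0. Lengths are in m, angles in rad, forces in N, time in s.
With the tool pointing down it reaches from about 0.4 to 0.85 m from the base axis. Payload 10.4 kg.
Tool frame: the origin (TCP) lies between the finger pads; the fingertips stand ahead of it and the grasp point (between the pads) lies 5 mm behind it (manip.tip_extent is the z of the fingertips in the tool frame, in m); z points along the fingers, y is the line along which they close (so a half turn about z gives the same grasp; the last joint's range is limited). The gripper opens to 85 mm and grips with 20 to 120 N. Pads are 22 mm wide; open, the fingers measure 114 mm over their backs; the gripper's body (76 mm by 85 mm) begins 54 mm behind the grasp point. The pads swing forward as they close: fully open they stand 13 mm farther back than shut.
Start: joints at [1.211, 0.332, -0.065, 1.46, 0.022, 1.35, -0.088], TCP at [0.207, -0.59, 0.245] pointing down, gripper open.
Joint ranges: [-2.6, 2.6], [-0.5, 2.12], [-1.47, 1.34], [0.16, 2.42], [-1.27, 4.41], [0.06, 2.06], [-2.6, 2.6]. Speed limits (rad/s): [2.22, 2.22, 2.79, 2.79, 3.14, 3.14, 3.14].

### API

Orientations are given as a unit quaternion [x, y, z, w].
In Python, from workcell import status, viewer, manip gives the robot as it stands.
- The arm moves only by the tool play_rows, never from a script. Its argument "plan" is one flat list of numbers, 7 for each row, row after row: the turn, a rotation vector about the tool's x, y, z in degrees, then the shift along the tool's x, y, z in m, then the opening, from 0 (shut) to 1 (fully open). In form: [ax, ay, az, dx, dy, dz, grip, ax, ay, az, dx, dy, dz, grip, ...]. A call has 1 to 20 rows; each row is the pose to reach, as a shift and turn from the pose commanded when the call began, along the tool's axes at that moment; what a row does not reach only later rows make up. A row lasts 1/8 s, in which the tool goes at most 62.5 mm and 10.7 degrees, less where a joint would pass 70% of its speed; a pose out of reach is approached as far as the arm can. A call with a gripper value outside its range is refused whole. The fingers move at their own pace and stop on an object; "squeeze" is the grip in N (left out, the last holds). Time passes only in rows, so rows that repeat a pose let the fingers close. It gives the time, the measured TCP pose, the force, the opening and the grip force at its end, in the units of the state.
- status.get_obs(): the state, without advancing time (a new reading comes with each control period).
- viewer.camera(name): name is "scene" or "top" or "wrist"; returns the picture (420x560x3 uint8, red, green, blue); there is no depth.
- viewer.camera_model(name): a dict with "fx", "fy", "cx", "cy" (pixels), "R" (3x3) and "t" (3): a world point X has camera coordinates R X + t. Camera axes: x right, y down, z forward; pixel columns grow to the right and rows downward; lengths in m; the calibration is good to about 2 mm. A picture is of the moment at which its call begins: read the wrist's pose just before it. camera_model takes no time and is no camera call; for the wrist camera it gives the pose at the moment of the call.
- manip.hand_in(): hands the job in; it is judged then, once.
The state is a dict: "clock": time; "joint_pos": joint angles; "joint_velocities": joint speeds; "tau": joint torques, N m; "position": TCP position; "ee_rot": TCP orientation; "ft_force": force on the tool from outside, world axes, zero at the start; "torque": the same for the moment, N m; "grip_width": opening from 0.0 (shut) to 1.0 (fully open); "grasp_force": force on a finger pad.
Only numpy, scipy, OpenCV 4.12 (cv2) and the standard library are available. Lean on these libraries where they do the work, as an engineer would, in place of code of your own. Each camera call takes 0.05 s, during which the arm holds its last target. There are 200 camera calls.

### The job

Take the red specimen block by its stem and push its blue face squarely against the middle of the sprung marking bar on the bent bracket, until the bar gives by about half its travel; then turn the block and push its yellow face in the same way. Leave the block standing on the bench, released, with its yellow face at the middle of the bar. Keep it upright and low, just on or over the bench, while pushing, and leave the green block where it is.

Things in the scene. Friction and masses are not known exactly. Their poses are not given: they have to be found in the camera images.
- red_stem (a point): the block to be marked, 0.1 to 0.25 kg: red 40 mm cube with a square red grip stem (16 x 16 mm, from 40 to 84 mm above the underside) upright on the middle of its top. This point is the stem's centre, 64 mm above the underside. Axes: z up, x out of the blue side face, y out of the yellow side face (from above, a quarter turn counter-clockwise from blue). A stripe on the top edge repeats each face's colour. Stem flats are parallel to the faces.
- red_blue (a point): centre of the red block's blue side face (20 mm out from the block's middle, 20 mm above its underside); axes as for red_stem, so x points out of this face
- red_yellow (a point): centre of the red block's yellow side face (20 mm out from the block's middle, 20 mm above its underside); axes as for red_stem, so y points out of this face
- green_stem (a point): a like block that must stay where it is: green 40 mm cube with a square green grip stem (16 x 16 mm, from 40 to 84 mm above the underside) upright on the middle of its top. This point is the stem's centre, 64 mm above the underside. Axes: z up, x out of the blue side face, y out of the yellow side face (from above, a quarter turn counter-clockwise from blue). A stripe on the top edge repeats each face's colour. Stem flats are parallel to the faces.
- bar_face (a point): middle of the front of the marking bar (grey felt 60 mm wide, 24 mm high, on a black carrier), 22 mm above the bench; it moves with the bar. Behind it stands a bent aluminium bracket, 110 mm wide and 42 mm high, fixed to the bench. Axes: x level, from the face into the bracket (the way to push: away from the robot, up to 0.35 rad to either side), y along the bar, z up. The bench before it is free
- marking_bar (a joint): how far the bar is pushed back into the bracket, in m: 0 at rest, 0.014 at its stop; a soft spring (220 N/m, about 3 N at the stop) brings it back
Things that resemble listed ones, but are neither listed nor needed, are in the scene too. Of the things shaped like the part that bears red_stem, the red one is meant.

How it is judged:
By the outcome, as a careful person would: the job done as asked, in the order asked, and still so for the second after the job is handed in, with the robot touching nothing.
It also fails if it takes over 50 s, if anything falls off the work surface, if the arm or the gripper's body presses on something with over 40 N, if the wrist force passes 120 N, or if a joint passes its speed limit or range.

## Working session

There is one attempt and no reset: what is moved stays moved. The work goes in short steps, Python scripts to look and compute and a tool call to move; the robot and the scene stay as the last step left them, time stands still between calls to the robot, and variables do not carry over. Pictures are saved under pics/ and viewed, at most 10 in all, crops included, and the job is handed in when it is done.

Besides the shell and the picture viewer there is one more tool, called as name(argument=value, ...), one argument or row to a line, values as JSON. play_rows: Moves the arm, as the interface text tells. Its arguments: {"type":"object","properties":{"plan":{"type":"array","items":{"type":"number"}},"squeeze":{"type":"number"}},"required":["plan"]}

```bash
mkdir -p pics; python3 - <<'E'
from workcell import status, viewer, manip
import cv2, numpy as np
o=status.get_obs()
for k in ("clock","position","ee_rot","ft_force","grip_width"): print(k,o[k])
print(manip.tip_extent)
for n in ("scene","top"):
    im=viewer.camera(n); np.save(f"pics/{n}.npy",im); cv2.imwrite(f"pics/{n}1.png",im[:,:,::-1])
    m=viewer.camera_model(n); print(n,m)
E
```

```text
clock 0.0
position [ 0.20638608 -0.58956648  0.24450695]
ee_rot [ 9.85854709e-01  1.67600688e-01 -1.71793292e-04 -6.87900599e-04]
ft_force [ 0.53542196  0.69859851 -0.4615646 ]
grip_width 1.0016386537420772
0.014
scene {'fx': 390.50717270322855, 'fy': 390.50717270322855, 'cx': 272.17098139439076, 'cy': 207.6587062799375, 'R': array([[ 0.36069232,  0.93263322, -0.00981451],
       [ 0.77503607, -0.30556303, -0.55312777],
       [-0.51886428,  0.19190234, -0.83303862]]), 't': array([-0.20251273, -0.35162637,  1.18757201])}
top {'fx': 473.14038439626034, 'fy': 473.14038439626034, 'cx': 275.7156722971436, 'cy': 211.79959453978898, 'R': array([[-0.01448595, -0.99989396,  0.00148997],
       [-0.99616087,  0.01430317, -0.08636518],
       [ 0.08633471, -0.00273533, -0.99626243]]), 't': array([0.04963414, 0.52875013, 1.08540519])}
```

View pics/scene1.png

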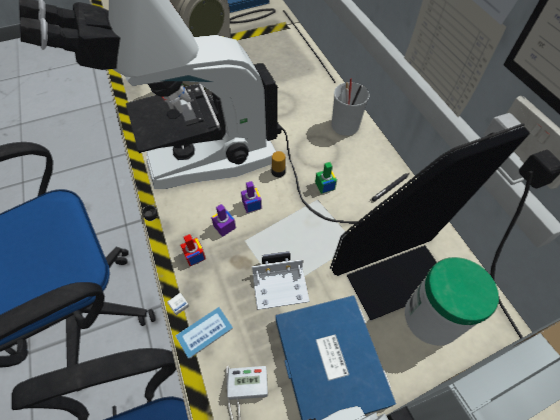

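View pics/top1.png

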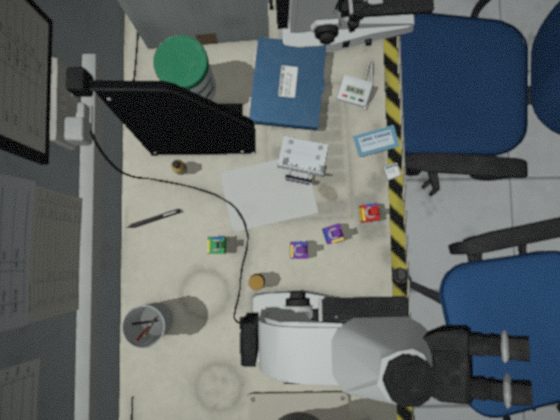

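Scene: red block at about (192,248), bar/bracket at (278,275), purple decoys at (223,219) and (251,196), green at (326,178). Top: red at (370,213), bar at (298,180), bracket at (302,155), purple at (333,234) and (298,250), green at (217,245). The microscope stands near the base.

```bash
cat >h.py <<'E'
from workcell import status, viewer, manip
import cv2, numpy as np
from scipy.spatial.transform import Rotation as Ro
def P(m): return np.array([[m['fx'],0,m['cx']],[0,m['fy'],m['cy']],[0,0,1]])@np.c_[m['R'],m['t']]
def plane(m,px,z):
    px=np.atleast_2d(px); d=np.c_[(px[:,0]-m['cx'])/m['fx'],(px[:,1]-m['cy'])/m['fy'],np.ones(len(px))]@m['R']
    c=-m['R'].T@m['t']; return c+d*((z-c[2])/d[:,2])[:,None]
def tri(m1,p1,m2,p2):
    X=cv2.triangulatePoints(P(m1),P(m2),np.float64(p1).reshape(2,1),np.float64(p2).reshape(2,1)).ravel(); return X[:3]/X[3]
def mask(im,h0,h1,s=110,v=50):
    hsv=cv2.cvtColor(im,cv2.COLOR_RGB2HSV); return cv2.inRange(hsv,(h0,s,v),(h1,255,255))
def blobs(mk,amin=8):
    n,l,st,c=cv2.connectedComponentsWithStats(mk); return [(c[i].round(1).tolist(),int(st[i,4])) for i in range(1,n) if st[i,4]>=amin]
E
python3 - <<'E'
from h import *
s,t=viewer.camera_model("scene"),viewer.camera_model("top")
for n,a,b in [("eyepiece",(30,38),(530,340)),("eyepiece2",(25,8),(530,390)),("body",(95,40),(440,370)),("red",(190,243),(370,213)),("purple1",(221,213),(333,234)),("purple2",(250,190),(298,250)),("green",(326,170),(217,245)),("bar",(276,258),(298,180))]: print(n,tri(s,a,t,b).round(3))
im=np.load("pics/top.npy"); c=cv2.resize(im[130:280,200:400],None,fx=4,fy=4,interpolation=cv2.INTER_CUBIC)
cv2.imwrite("pics/topc.png",c[:,:,::-1])
E
```

```text
eyepiece [ 0.305 -0.31   0.438]
eyepiece2 [ 0.238 -0.304  0.45 ]
body [ 0.249 -0.212  0.377]
red [ 0.521 -0.173  0.052]
purple1 [ 0.474 -0.088  0.055]
purple2 [ 0.439 -0.007  0.058]
green [0.454 0.177 0.065]
bar [ 0.605 -0.01   0.018]
```

View pics/topc.png

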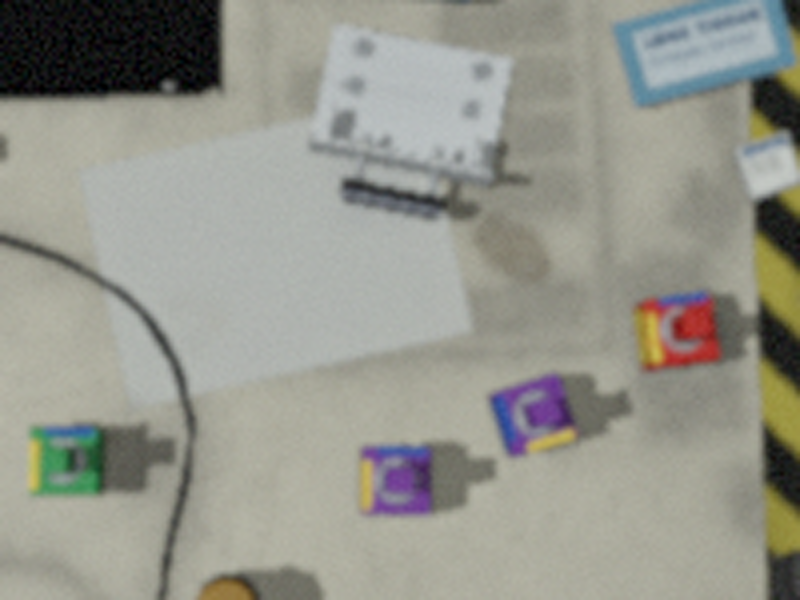

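Bar direction is about -11° yaw, and red's blue face about +6°, so both are close. The microscope eyepieces are about 0.45 m high near (0.3,-0.31), so I lift and go round outside.

play_rows(
  plan=[0,0,0,0,0,-0.06,1,0,0,0,0,0,-0.12,1,0,0,0,0.02,0,-0.17,1,0,0,-10,0.08,-0.01,-0.17,1,0,0,-20,0.14,-0.02,-0.17,1,0,0,-30,0.2,-0.03,-0.17,1,0,0,-40,0.26,-0.035,-0.17,1,0,0,-50,0.32,-0.045,-0.17,1,0,0,-60,0.38,-0.05,-0.17,1,0,0,-70,0.416,-0.056,-0.17,1,0,0,-77,0.416,-0.056,-0.17,1,0,0,-77,0.416,-0.056,-0.17,1],
  squeeze=30,
)

```text
clock: 1.6
position: [0.5809, -0.3994, 0.4146]
ee_rot: [0.667, 0.745, -0.0, -0.001]
ft_force: [0.2, -0.0, -0.4]
grip_width: 1.001
grasp_force: 0.0
```

play_rows(
  plan=[0,0,0,0.06,-0.01,0,1,0,0,0,0.12,-0.02,0,1,0,0,0,0.18,-0.03,0,1,0,0,0,0.24,-0.04,0,1,0,0,0,0.287,-0.049,0.03,1,0,0,0,0.287,-0.049,0.08,1,0,0,0,0.287,-0.049,0.11,1,0,0,0,0.287,-0.049,0.11,1],
)

```text
clock: 2.6
position: [0.4991, -0.1203, 0.3038]
ee_rot: [0.669, 0.744, -0.001, -0.001]
ft_force: [0.0, 0.6, 0.6]
grip_width: 1.0
grasp_force: 0.0
```

```bash
python3 - <<'E'
from h import *
o=status.get_obs(); print(o["position"],o["joint_pos"]); m=viewer.camera_model("wrist"); im=viewer.camera("wrist")
np.savez("pics/w1.npz",im=im,**m); print(m, -m['R'].T@m['t'])
cv2.imwrite("pics/w1.png",im[:,:,::-1])
E
```

```text
[ 0.4990893  -0.12028044  0.30381595] [ 0.65684989  0.09660041 -0.5419445   1.63274232  0.05018212  1.42949694
  0.21567328]
{'fx': 302.42398597412193, 'fy': 302.42398597412193, 'cx': 277.165327155413, 'cy': 215.60256335669052, 'R': array([[ 0.99430843,  0.10650298, -0.0028023 ],
       [ 0.10339684, -0.95830009,  0.266402  ],
       [ 0.02568716, -0.26517551, -0.96385794]]), 't': array([-0.48131488, -0.2156509 ,  0.39093698])} [ 0.490831   -0.05172989  0.43290875]
```

View pics/w1.png

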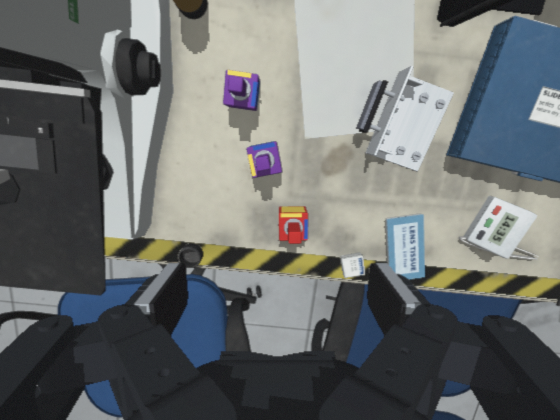

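```bash
python3 - <<'E'
import numpy as np,cv2
im=np.load("pics/w1.npz")["im"]
a=cv2.resize(im[200:250,270:316],(460,500),interpolation=cv2.INTER_CUBIC)[:, :390]
b=cv2.resize(im[70:150,345:400],None,fx=6.25,fy=6.25,interpolation=cv2.INTER_CUBIC)
c=np.zeros((500,800,3),np.uint8);c[:500,:390]=a;c[:500,400:400+b.shape[1]]=b[:500]
cv2.imwrite("pics/crop2.png",c[:,:,::-1])
E
```

```text
(no output)
```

View pics/crop2.png

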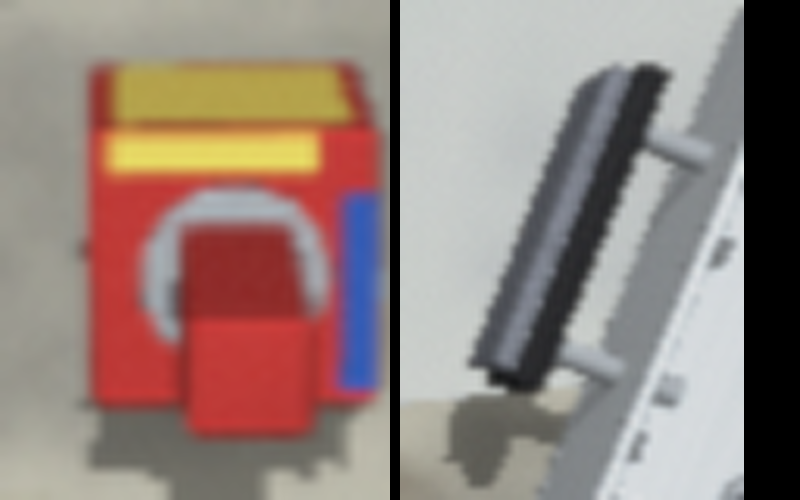

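```bash
python3 - <<'E'
from h import *
m=dict(np.load("pics/w1.npz"))
f=lambda q,o,s,d:[( (u-d+.5)/s-.5+o[0],(v+.5)/s-.5+o[1]) for u,v in q]
st=plane(m,f([(187,318),(314,318),(312,435),(190,435)],(270,200),10,0),.084)
tp=plane(m,f([(92,130),(378,130),(95,403)],(270,200),10,0),.04)
yw=lambda a,b:np.degrees(np.arctan2(*(b-a)[1::-1]))
print("stem",st.round(4),st.mean(0)); print("top",tp.round(4),"ctr",(tp[1]+tp[2])/2, "yaw",yw(tp[0],tp[1]),yw(tp[2],tp[0])-90,yw(st[0],st[1]),yw(st[3],st[2]))
for z,q in ((.034,[(606,72),(498,365)]),(.034,[(634,68),(527,368)]),(.010,[(578,92),(474,362)])):
    b=plane(m,f(q,(345,70),6.25,400),z); print("bar",b.round(4),b.mean(0),"len",np.linalg.norm(b[0]-b[1]),"push yaw",yw(b[1],b[0])-90)
t=viewer.camera_model("top")
g=lambda q:[((u+.5)/4-.5+200,(v+.5)/4-.5+130) for u,v in q]
b=plane(t,g([(345,205),(443,218)]),.01);print("top bar",b.round(4),b.mean(0),yw(b[1],b[0])-90)
b=plane(t,g([(310,147),(495,182)]),.042);print("bracket",b.round(4),b.mean(0),yw(b[1],b[0])-90)
# bracket top edges in wrist image
E
```

```text
stem [[ 0.5156 -0.166   0.084 ]
 [ 0.531  -0.1643  0.084 ]
 [ 0.5326 -0.1794  0.084 ]
 [ 0.5177 -0.181   0.084 ]] [ 0.52424071 -0.17267607  0.084     ]
top [[ 0.503  -0.1554  0.04  ]
 [ 0.5412 -0.1512  0.04  ]
 [ 0.5076 -0.194   0.04  ]] ctr [ 0.52437737 -0.17263553  0.04      ] yaw 6.1564284651571155 6.8023001101713305 6.167298598524804 6.174256941186476
bar [[ 0.6049  0.0206  0.034 ]
 [ 0.5938 -0.0357  0.034 ]] [ 0.59934218 -0.00758174  0.034     ] len 0.057411108821697296 push yaw -11.125769668504432
bar [[ 0.6102  0.0219  0.034 ]
 [ 0.5997 -0.0357  0.034 ]] [ 0.60495246 -0.00691385  0.034     ] len 0.058503472740170474 push yaw -10.250863806178273
bar [[ 0.6067  0.0206  0.01  ]
 [ 0.5948 -0.0347  0.01  ]] [ 0.60074695 -0.00708639  0.01      ] len 0.05655406851092981 push yaw -12.206756256643317
top bar [[ 0.6041  0.0167  0.01  ]
 [ 0.5955 -0.0415  0.01  ]] [ 0.59981915 -0.01242408  0.01      ] -8.445874749343233
bracket [[ 0.6335  0.0373  0.042 ]
 [ 0.6115 -0.0696  0.042 ]] [ 0.62249445 -0.01618525  0.042     ] -11.655781661476368
```

play_rows(
  plan=[0,0,0,-0.055,0.0195,0.01,1,0,0,0,-0.055,0.0195,0.07,1,0,0,0,-0.055,0.0195,0.13,1,0,0,0,-0.055,0.0195,0.18,0.8,0,0,0,-0.055,0.0195,0.22,0.7,0,0,0,-0.055,0.0195,0.244,0.6,0,0,0,-0.055,0.0195,0.244,0.6,0,0,0,-0.055,0.0195,0.244,0,0,0,0,-0.055,0.0195,0.244,0,0,0,0,-0.055,0.0195,0.244,0,0,0,0,-0.055,0.0195,0.244,0],
  squeeze=30,
)

```text
clock: 4.03
position: [0.5268, -0.1727, 0.0628]
ee_rot: [0.667, 0.745, 0.0, 0.001]
ft_force: [-1.1, -0.3, 6.9]
grip_width: 0.184
grasp_force: 34.2
```

play_rows(
  plan=[0,0,0,0,0,-0.01,0,0,0,0,0,0,-0.015,0,0,0,0,0,0,-0.015,0],
)

```text
clock: 4.4
position: [0.5262, -0.1723, 0.0769]
ee_rot: [0.667, 0.745, 0.0, 0.0]
ft_force: [0.2, -0.1, -1.5]
grip_width: 0.184
grasp_force: 33.2
```

```bash
python3 - <<'E'
from h import *
o=status.get_obs()
for k in ("position","ee_rot","ft_force","torque","grasp_force","grip_width"): print(k,np.round(o[k],4))
m=viewer.camera_model("wrist"); im=viewer.camera("wrist"); np.savez("pics/w2.npz",im=im,**m)
cv2.imwrite("pics/w2.png",im[:,:,::-1])
E
```

```text
position [ 0.5262 -0.1723  0.0769]
ee_rot [6.672e-01 7.449e-01 1.000e-04 5.000e-04]
ft_force [ 0.2027 -0.1403 -1.4752]
torque [-0.0454  0.0922  0.0136]
grasp_force 33.1619
grip_width 0.1838
```

View pics/w2.png

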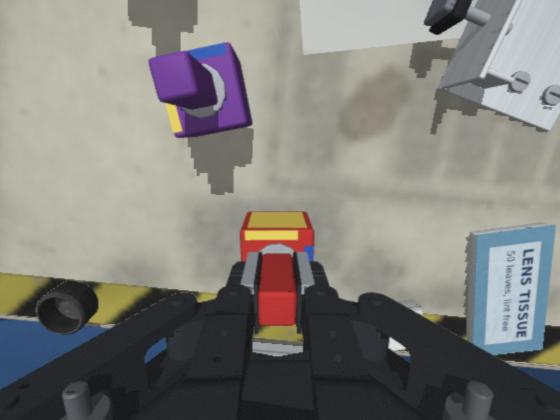

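The block is held upright and lifted about 14 mm; the bar is at the upper right. Moving it to the pre-push position with blue facing the bar.

play_rows(
  plan=[0,0,0,0.03,0.009,0,0,0,0,5,0.08,0.023,0,0,0,0,11,0.13,0.038,0,0,0,0,17.4,0.17,0.049,0,0,0,0,17.4,0.17,0.049,0.01,0,0,0,17.4,0.17,0.049,0.0125,0,0,0,17.4,0.17,0.049,0.0125,0],
)

```text
clock: 5.32
position: [0.5557, 0.0007, 0.0635]
ee_rot: [0.773, 0.635, -0.0, -0.0]
ft_force: [-0.0, -0.3, -2.6]
grip_width: 0.179
grasp_force: 33.1
```

```bash
python3 - <<'E'
from h import *
o=status.get_obs()
for k in ("position","ee_rot","ft_force","torque","grasp_force"): print(k,np.round(o[k],4))
m=viewer.camera_model("wrist"); im=viewer.camera("wrist"); np.savez("pics/w3.npz",im=im,**m)
cv2.imwrite("pics/w3.png",cv2.resize(im[100:310,250:530],(800,600),interpolation=cv2.INTER_CUBIC)[:,:,::-1])
E
```

```text
position [0.5557 0.0007 0.0635]
ee_rot [ 7.725e-01  6.350e-01 -5.000e-04 -0.000e+00]
ft_force [-0.0077 -0.3318 -2.5543]
torque [ 0.0031 -0.0094  0.0484]
grasp_force 33.1418
```

View pics/w3.png

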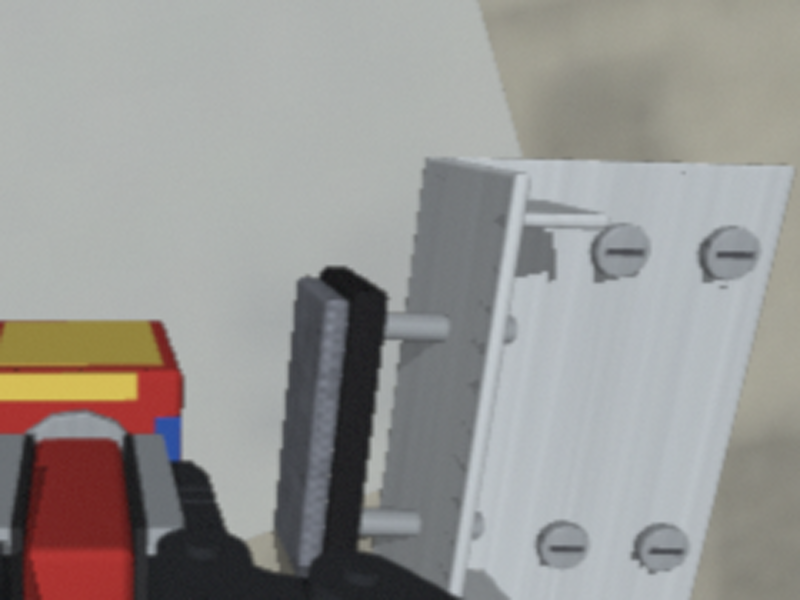

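```bash
python3 - <<'E'
from h import *
m=dict(np.load("pics/w3.npz")); im=m['im']
f=lambda q:[((u+.5)/2.857-.5+250,(v+.5)/2.857-.5+100) for u,v in q]
yw=lambda a,b:np.degrees(np.arctan2(*(b-a)[1::-1]))
def L(n,q,z):
    b=plane(m,f(q),z); print(n,b.round(4).tolist(),"yaw",yw(b[1],b[0])-90)
L("felt front-top",[(328,296),(302,556)],.034)
L("felt/carrier top",[(348,300),(323,560)],.034)
L("carrier back top",[(385,292),(358,548)],.034)
L("felt front-bottom",[(298,280),(276,535)],.010)
L("bracket top edge",[(524,175),(463,590)],.042)
L("bracket top front",[(514,175),(452,590)],.042)
L("block yellow top edge",[(182,371),(0,367)],.041)
L("blue top edge",[(182,371),(180,458)],.041)
E
```

```text
felt front-top [[0.6063, 0.0229, 0.034], [0.5946, -0.0306, 0.034]] yaw -12.280801476245756
felt/carrier top [[0.6099, 0.0214, 0.034], [0.5988, -0.0323, 0.034]] yaw -11.704325985640267
carrier back top [[0.6169, 0.0216, 0.034], [0.6061, -0.031, 0.034]] yaw -11.58168558805184
felt front-bottom [[0.6062, 0.0208, 0.01], [0.5935, -0.0389, 0.01]] yaw -12.071883489213633
bracket top edge [[0.6399, 0.04, 0.042], [0.6235, -0.0392, 0.042]] yaw -11.739613981718122
bracket top front [[0.6382, 0.0403, 0.042], [0.6213, -0.0387, 0.042]] yaw -12.056748966111101
block yellow top edge [[0.5765, 0.016, 0.041], [0.5438, 0.0232, 0.041]] yaw -102.44048540983573
blue top edge [[0.5765, 0.016, 0.041], [0.5733, -0.0011, 0.041]] yaw -10.54372109646296
```

play_rows(
  plan=[0,0,0.5,0.002,0.01,0,0,0,0,0.5,0.002,0.02,0,0,0,0,0.5,0.002,0.025,0,0,0,0,0.5,0.002,0.028,0,0,0,0.5,0.002,0.031,0,0,0,0,0.5,0.002,0.033,0,0,0,0,0.5,0.002,0.0345,0,0,0,0,0.5,0.002,0.0345,0,0,0,0,0.5,0.002,0.0345,0],
)

```text
invalid input
```

play_rows(
  plan=[0,0,0.5,0.002,0.01,0,0,0,0,0.5,0.002,0.02,0,0,0,0,0.5,0.002,0.025,0,0,0,0,0.5,0.002,0.028,0,0,0,0,0.5,0.002,0.031,0,0,0,0,0.5,0.002,0.033,0,0,0,0,0.5,0.002,0.0345,0,0,0,0,0.5,0.002,0.0345,0,0,0,0,0.5,0.002,0.0345,0],
)

```text
invalid input
```

```bash
python3 - <<'E'
from h import *
o=status.get_obs()
for k in ("position","ee_rot","ft_force","torque","grasp_force"): print(k,np.round(o[k],4))
m=viewer.camera_model("wrist"); im=viewer.camera("wrist"); np.savez("pics/w4.npz",im=im,**m)
cv2.imwrite("pics/w4.png",cv2.resize(im[100:310,200:480],(800,600),interpolation=cv2.INTER_CUBIC)[:,:,::-1])
E
```

```text
position [0.5558 0.0006 0.0636]
ee_rot [ 7.727e-01  6.348e-01 -3.000e-04  1.000e-04]
ft_force [ 0.3386  0.0516 -1.3139]
torque [0.0256 0.0133 0.0413]
grasp_force 33.1418
```

View pics/w4.png

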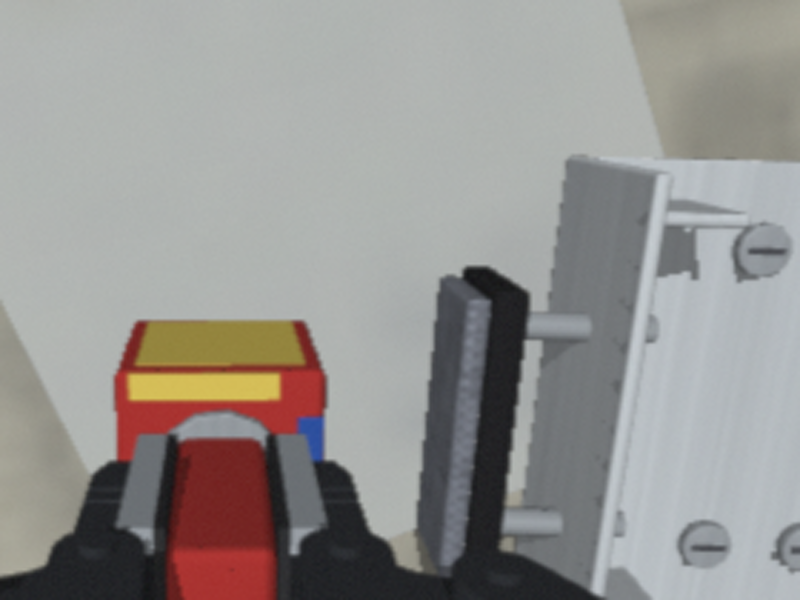

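The plan was refused, so nothing has moved. Trying a shorter plan.

play_rows(
  plan=[0,0,0.5,0.002,0.01,0,0,0,0,0.5,0.002,0.02,0,0,0,0,0.5,0.002,0.025,0,0,0,0,0.5,0.002,0.025,0,0],
  squeeze=30,
)

```text
clock: 5.92
position: [0.5812, -0.0008, 0.0636]
ee_rot: [0.775, 0.632, -0.0, -0.0]
ft_force: [-0.5, 1.1, -2.3]
grip_width: 0.187
grasp_force: 33.2
```

play_rows(
  plan=[0,0,0,0,0.003,0,0,0,0,0,0,0.006,0,0,0,0,0,0,0.008,0,0,0,0,0,0,0.0095,0,0,0,0,0,0,0.0095,0,0,0,0,0,0,0.0095,0,0],
  squeeze=30,
)

```text
clock: 6.68
position: [0.59, -0.0026, 0.0637]
ee_rot: [0.775, 0.632, -0.0, -0.0]
ft_force: [-1.9, 0.5, -2.4]
grip_width: 0.182
grasp_force: 33.0
```

```bash
python3 - <<'E'
from h import *
F=[]
for i in range(5):
    m=viewer.camera_model("wrist"); im=viewer.camera("wrist"); F.append(status.get_obs()["ft_force"])
o=status.get_obs(); print(o["position"],o["ee_rot"],np.mean(F,0),o["clock"])
np.savez("pics/w5.npz",im=im,**m)
cv2.imwrite("pics/w5.png",cv2.resize(im[100:310,200:480],(800,600),interpolation=cv2.INTER_CUBIC)[:,:,::-1])
E
```

```text
[ 0.59007601 -0.00263997  0.06370838] [ 7.74958675e-01  6.32011898e-01 -1.07451851e-04 -3.78085162e-05] [-1.9261081   0.34855755 -2.03510849] 6.925
```

View pics/w5.png

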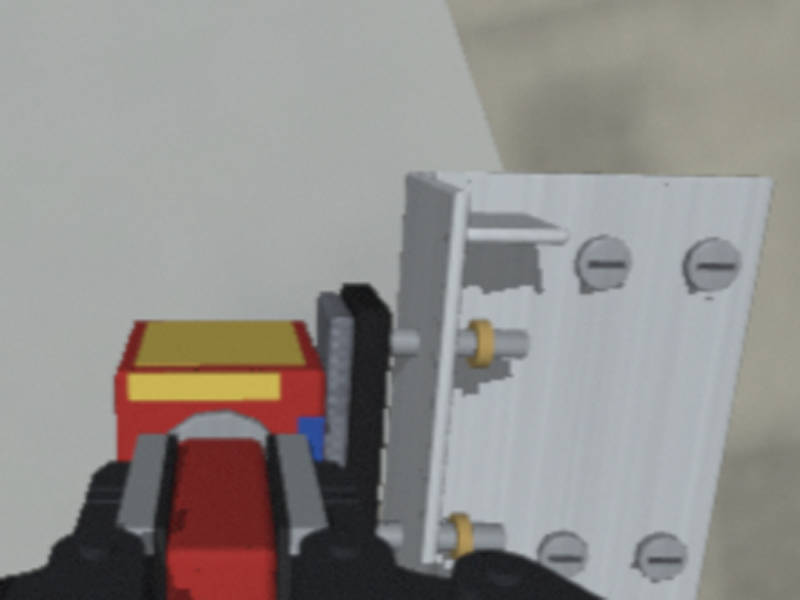

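The bar is against the blue face and pushed in, with the rods protruding behind the bracket and the carrier back edge at about (390,308). Quantifying the travel.

```bash
python3 - <<'E'
from h import *
m=dict(np.load("pics/w5.npz"))
d=np.array([.979,-.204])
f=lambda q:[((u+.5)/2.857-.5+200,(v+.5)/2.857-.5+100) for u,v in q]
def L(n,q,z):
    b=plane(m,f(q),z)[:,:2]; print(n,b.round(4).tolist(),"along d",(b@d).round(4),"yaw",np.degrees(np.arctan2(*(b[0]-b[1])[::-1]))-90)
L("felt/carrier",[(353,320),(345,460)],.034)
L("carrier back",[(390,310),(382,480)],.034)
L("bracket top front",[(456,190),(424,560)],.042)
L("block blue edge",[(324,370),(322,460)],.041)
print("before: felt/carrier",np.array([.6044,-.0055])@d,"back",np.array([.6115,-.0047])@d,"bracket",np.array([.6298,.0008])@d)
E
```

```text
felt/carrier [[0.6184, 0.019], [0.6122, -0.0091]] along d [0.6015 0.6012] yaw -12.393871763468525
carrier back [[0.6255, 0.0195], [0.6187, -0.0149]] along d [0.6084 0.6088] yaw -11.187804977086785
bracket top front [[0.6388, 0.0407], [0.6234, -0.0294]] along d [0.617  0.6163] yaw -12.393612746791234
block blue edge [[0.6109, 0.0127], [0.6075, -0.005]] along d [0.5955 0.5957] yaw -10.953291230888993
before: felt/carrier 0.5928296 back 0.5996173 bracket 0.6164109999999999
```

Bar travel is about 8.5 mm by sight and force. I ease it back to half, retract, and turn the block 90° so yellow faces the bar.

play_rows(
  plan=[0,0,0,0,-0.0015,0,0,0,0,0,0,-0.0015,0,0,0,0,0,0,-0.02,0,0,0,0,0,0,-0.06,-0.005,0,0,0,10,0,-0.06,-0.005,0,0,0,20,0,-0.06,-0.005,0,0,0,30,0,-0.06,-0.005,0,0,0,40,0,-0.06,-0.005,0,0,0,50,0,-0.06,-0.005,0,0,0,60,0,-0.06,-0.005,0,0,0,70,0,-0.06,-0.005,0,0,0,80,0,-0.06,-0.005,0,0,0,90,0,-0.06,-0.005,0,0,0,90,0,-0.06,-0.005,0,0,0,90,0,-0.06,0,0,0,0,90,0,-0.06,0,0],
  squeeze=30,
)

```text
clock: 8.93
position: [0.5312, 0.0094, 0.0633]
ee_rot: [0.995, -0.1, -0.0, 0.0]
ft_force: [-0.4, 1.0, -1.3]
grip_width: 0.182
grasp_force: 33.2
```

```bash
python3 - <<'E'
from h import *
s,t=viewer.camera_model("scene"),viewer.camera_model("top")
for a,b in [((335,270),(255,150)),((358,222),(155,153)),((358,222),(255,150)),((525,128),(97,82))]: print(tri(s,a,t,b).round(3), [ (P(q)@np.r_[tri(s,a,t,b),1]).round(2).tolist() for q in (s,t)])
m=viewer.camera_model("wrist"); print("cam",-m['R'].T@m['t'])
im=viewer.camera("top"); im2=viewer.camera("scene")
a=im[90:250,215:375]; b=im2[180:340,200:360]
cv2.imwrite("pics/ts.png",np.hstack([cv2.resize(x,(400,400),interpolation=cv2.INTER_CUBIC) for x in (a,b)])[:,:,::-1])
o=status.get_obs(); print(o["joint_pos"])
E
```

```text
[0.679 0.093 0.023] [[277.02, 225.14, 0.83], [284.01, 167.26, 1.12]]
[0.641 0.251 0.105] [[324.29, 173.31, 0.82], [185.66, 164.65, 1.04]]
[0.654 0.101 0.18 ] [[244.6, 158.65, 0.72], [236.38, 138.88, 0.96]]
[0.713 0.329 0.387] [[291.67, 71.52, 0.56], [72.8, 61.54, 0.76]]
cam [ 0.59634284 -0.00307811  0.19233668]
[ 0.13063521  0.3251586  -0.26819185  1.88869283  0.10491507  0.94137584
 -1.95810694]
```

View pics/ts.png

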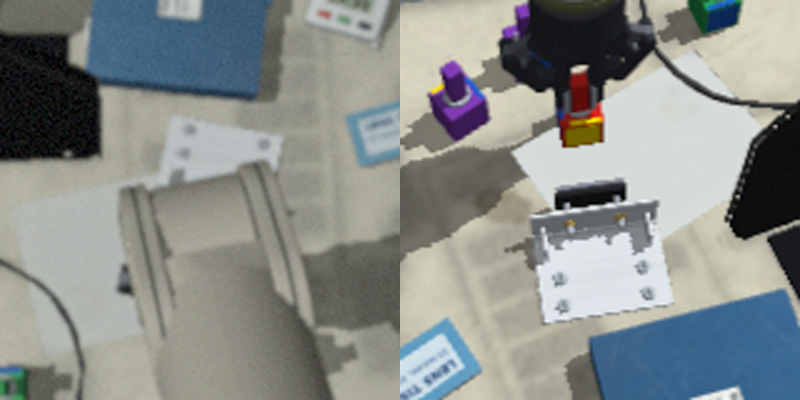

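Yellow faces the bar, and the monitor edge (y ≥ 0.09) is clear of the camera. Approaching.

play_rows(
  plan=[0,0,0,0.015,0.0013,0,0,0,0,0,0.03,0.0013,0,0,0,0,0,0.042,0.0013,0,0,0,0,0,0.048,0.0013,0,0,0,0,0,0.048,0.0013,0,0],
  squeeze=30,
)

```text
clock: 9.65
position: [0.5784, -0.0016, 0.0636]
ee_rot: [0.995, -0.101, -0.0, -0.0]
ft_force: [-0.1, 0.1, -1.1]
grip_width: 0.183
grasp_force: 33.2
```

play_rows(
  plan=[0,0,0,0.003,0,0,0,0,0,0,0.006,0,0,0,0,0,0,0.008,0,0,0,0,0,0,0.0098,0,0,0,0,0,0,0.0098,0,0,0,0,0,0,0.0098,0,0,0],
  squeeze=30,
)

```text
clock: 10.4
position: [0.5877, -0.0034, 0.0638]
ee_rot: [0.995, -0.101, -0.0, 0.0]
ft_force: [-2.4, -0.1, -0.5]
grip_width: 0.18
grasp_force: 33.3
```

```bash
python3 - <<'E'
from h import *
F=[]
for i in range(6):
    im=viewer.camera("scene"); F.append(status.get_obs()["ft_force"])
o=status.get_obs(); print(o["position"],o["ee_rot"],np.mean(F,0),np.mean(F,0)[:2]@[.979,-.204], np.array(o["position"])[:2]@[.979,-.204])
np.save("pics/s6.npy",im)
E
```

```text
[ 0.58776082 -0.00347471  0.06380326] [ 9.94877529e-01 -1.01087579e-01  2.24599946e-05  4.70000694e-05] [-1.09431669  0.26628687 -1.34191836] -1.1256585578573584 0.5761266837511408
```

```bash
python3 - <<'E'
from h import *
m=viewer.camera_model("wrist"); im=viewer.camera("wrist"); np.savez("pics/w6.npz",im=im,**m)
g=cv2.GaussianBlur(cv2.cvtColor(im,cv2.COLOR_RGB2GRAY),(3,3),0)
d=np.array([.979,-.204]);l=np.array([.204,.979]);ds=np.arange(.590,.624,.001)
for z in (.034,.042):
  for lat in (.1162+.026,.1162+.02,.1162,.1162-.02,.1162-.026):
    X=np.array([np.r_[a*d+lat*l,z,1] for a in ds])@P(m).T; X=X[:,:2]/X[:,2:]
    v=cv2.remap(g,X[:,:1].astype(np.float32),X[:,1:].astype(np.float32),1).ravel()
    print(z,round(lat-.1162,3),X[0].round(),X[-1].round(),v.tolist())
E
```

```text
0.034 0.026 [232. 230.] [230. 168.] [197, 196, 196, 182, 145, 133, 124, 108, 69, 44, 44, 45, 45, 44, 36, 25, 23, 21, 24, 59, 166, 192, 192, 192, 192, 204, 220, 201, 122, 92, 92, 91, 104, 131, 115]
0.034 0.02 [243. 230.] [241. 168.] [62, 57, 80, 102, 129, 133, 125, 108, 69, 44, 44, 44, 45, 43, 35, 24, 25, 56, 105, 152, 166, 167, 169, 170, 168, 181, 218, 196, 117, 90, 93, 99, 100, 103, 142]
0.034 0.0 [279. 230.] [280. 168.] [71, 61, 83, 92, 94, 88, 85, 71, 42, 28, 29, 30, 34, 30, 25, 22, 21, 21, 24, 69, 168, 193, 193, 192, 196, 212, 215, 172, 103, 91, 91, 93, 115, 127, 109]
0.034 -0.02 [316. 230.] [318. 168.] [196, 199, 195, 149, 86, 78, 73, 59, 34, 28, 28, 29, 37, 36, 28, 23, 35, 75, 93, 94, 98, 144, 178, 178, 183, 208, 207, 151, 96, 95, 122, 106, 121, 163, 168]
0.034 -0.026 [326. 230.] [330. 168.] [200, 200, 180, 110, 79, 74, 69, 55, 31, 27, 28, 32, 34, 28, 26, 22, 22, 21, 24, 75, 125, 114, 106, 107, 146, 210, 204, 144, 94, 90, 90, 91, 109, 118, 104]
0.042 0.026 [230. 234.] [228. 169.] [198, 198, 197, 197, 197, 195, 164, 133, 125, 114, 80, 47, 43, 44, 45, 44, 35, 24, 21, 37, 95, 157, 191, 192, 191, 192, 198, 217, 211, 142, 93, 90, 91, 99, 121]
0.042 0.02 [242. 234.] [240. 170.] [104, 99, 96, 107, 146, 171, 155, 135, 123, 114, 78, 45, 43, 44, 44, 42, 33, 24, 25, 63, 120, 169, 175, 175, 175, 175, 176, 211, 207, 137, 92, 92, 94, 95, 107]
0.042 0.0 [279. 234.] [280. 170.] [122, 122, 103, 58, 73, 88, 93, 89, 85, 77, 48, 29, 29, 30, 33, 29, 25, 21, 21, 21, 30, 109, 185, 193, 193, 193, 205, 216, 191, 115, 90, 91, 92, 114, 127]
0.042 -0.02 [317. 235.] [320. 170.] [199, 199, 199, 199, 197, 157, 91, 80, 76, 65, 40, 29, 28, 28, 33, 36, 28, 22, 51, 97, 99, 98, 115, 170, 183, 185, 200, 213, 173, 101, 91, 105, 104, 113, 169]
0.042 -0.026 [329. 235.] [332. 170.] [200, 200, 200, 200, 198, 150, 84, 77, 74, 61, 35, 28, 27, 27, 29, 26, 22, 21, 21, 22, 36, 82, 102, 103, 102, 118, 193, 212, 164, 97, 90, 89, 90, 108, 116]
```

Travel reads 5–6.6 mm; adding 1.4 mm.

play_rows(
  plan=[0,0,0,0.0014,0,0,0,0,0,0,0.0014,0,0,0,0,0,0,0.0014,0,0,0],
  squeeze=30,
)

```text
clock: 11.12
position: [0.5892, -0.0037, 0.0638]
ee_rot: [0.995, -0.101, 0.0, 0.0]
ft_force: [-1.6, 0.4, -1.0]
grip_width: 0.185
grasp_force: 33.3
```

```bash
cat >>h.py <<'E'
def prof(lat=.026):
    m=viewer.camera_model("wrist"); im=viewer.camera("wrist")
    g=cv2.GaussianBlur(cv2.cvtColor(im,cv2.COLOR_RGB2GRAY),(3,3),0).astype(np.float32)
    d=np.array([.979,-.204]);l=np.array([.204,.979]);ds=np.arange(.578,.612,.0005); r=[]
    for s in (1,-1):
        X=np.array([np.r_[a*d+(.1162+s*lat)*l,.034,1] for a in ds])@P(m).T; X=(X[:,:2]/X[:,2:]).astype(np.float32)
        v=cv2.remap(g,X[:,:1],X[:,1:],1).ravel()
        i=np.argmax(v<160); lo=v[i+8:i+14].min(); hi=v[i+2:i+5].max(); k=i+2+np.argmax(v[i+2:]<(lo+hi)/2); r.append((round(ds[i],4),round(ds[k],4)))
    return r
def state():
    F=np.mean([(viewer.camera("top"),status.get_obs()["ft_force"])[1] for _ in range(6)],0); o=status.get_obs(); p=np.array(o["position"])
    print("t",o["clock"],"p",p.round(4),"d",p[:2]@[.979,-.204],"F",F.round(2),"Fd",F[:2]@[.979,-.204],"felt front/back",prof())
E
python3 -c "
from h import *
state()"
```

```text
t 11.425 p [ 0.5891 -0.0038  0.0638] d 0.5775213355123514 F [-1.72  0.   -0.76] Fd -1.6800798772720573 felt front/back [(np.float64(0.595), np.float64(0.599)), (np.float64(0.594), np.float64(0.5985))]
```

play_rows(
  plan=[0,0,0,-0.002,0,0,0,0,0,0,-0.004,0,0,0,0,0,0,-0.006,0,0,0,0,0,0,-0.006,0,0,0],
  squeeze=30,
)

```text
clock: 11.98
position: [0.5833, -0.0025, 0.0639]
ee_rot: [0.995, -0.101, 0.0, 0.0]
ft_force: [-0.5, 1.1, -2.1]
grip_width: 0.184
grasp_force: 33.2
```

```bash
python3 -c "
from h import *
state()"
```

```text
t 12.275 p [ 0.5834 -0.0025  0.0639] d 0.5716490742809629 F [-0.23  0.01 -1.29] Fd -0.22419052639895926 felt front/back [(np.float64(0.5895), np.float64(0.5935)), (np.float64(0.588), np.float64(0.5925))]
```

play_rows(
  plan=[0,0,0,-0.003,0,0,0,0,0,0,-0.003,0,0,0],
)

```text
clock: 12.58
position: [0.5801, -0.0019, 0.0638]
ee_rot: [0.995, -0.101, -0.0, 0.0]
ft_force: [-0.4, 0.3, -0.8]
grip_width: 0.179
grasp_force: 33.2
```

```bash
python3 -c "
from h import *
state()"
```

```text
t 12.875 p [ 0.5804 -0.0019  0.0638] d 0.5686021839721979 F [ 0.12 -0.02 -1.75] Fd 0.12312898336503958 felt front/back [(np.float64(0.589), np.float64(0.593)), (np.float64(0.588), np.float64(0.5925))]
```

play_rows(
  plan=[0,0,0,0.0028,0,0,0,0,0,0,0.0028,0,0.0007,0,0,0,0,0.0028,0,0.0012,0,0,0,0,0.0028,0,0.0012,0],
  squeeze=30,
)

```text
clock: 13.42
position: [0.5833, -0.0025, 0.0629]
ee_rot: [0.995, -0.101, 0.0, 0.0]
ft_force: [-0.5, -0.0, 1.6]
grip_width: 0.181
grasp_force: 33.7
```

```bash
python3 -c "
from h import *
state()"
```

```text
t 13.725 p [ 0.5833 -0.0025  0.0629] d 0.5715276923264258 F [-1.02  0.25  3.98] Fd -1.0481972155679067 felt front/back [(np.float64(0.5895), np.float64(0.5935)), (np.float64(0.5885), np.float64(0.593))]
```

play_rows(
  plan=[0,0,0,0,0,0,0.3,0,0,0,0,0,0,0.45,0,0,0,0,0,0,0.6,0,0,0,0,0,0,0.6,0,0,0,0,0,-0.02,0.6,0,0,0,0,0,-0.05,0.6,0,0,0,0,0,-0.1,0.6,0,0,0,-0.02,0,-0.16,0.6,0,0,0,-0.04,0,-0.2,0.6,0,0,0,-0.04,0,-0.2,0.6],
)

```text
clock: 15.02
position: [0.5446, 0.0061, 0.2666]
ee_rot: [0.995, -0.101, 0.003, -0.0]
ft_force: [0.6, 0.4, -0.7]
grip_width: 0.602
grasp_force: 0.0
```

```bash
python3 - <<'E'
from h import *
m=viewer.camera_model("wrist"); im=viewer.camera("wrist"); o=status.get_obs(); print(o["position"],o["ft_force"])
R=mask(im,0,6)|mask(im,172,180); print("red",blobs(R,30)); Y=mask(im,20,34,110,120); print("yel",blobs(Y,15))
c=[np.array(b[0]) for b in blobs(R,30)]
for p in c: print(plane(m,p,.05).round(4))
# expected projections for block standing at (.5833,-.0025), yellow toward -11.5deg
d=np.array([.979,-.204]);l=np.array([.204,.979]);c0=np.array([.5833,-.0025])
for n,X in dict(stemtop=np.r_[c0,.084],yel_stripe=np.r_[c0+.017*d,.04],blue_stripe=np.r_[c0-.017*l,.04],topctr=np.r_[c0,.04]).items():
    q=P(m)@np.r_[X,1]; q=q[:2]/q[2]; print(n,q.round(1),im[int(round(q[1])),int(round(q[0]))])
t=viewer.camera_model("top");it=viewer.camera("top"); print("green",[ (plane(t,b[0],.06).round(3).tolist(),b[1]) for b in blobs(mask(it,50,80,120),40)],[ (plane(t,b[0],.06).round(3).tolist(),b[1]) for b in blobs(mask(np.load("pics/top.npy"),50,80,120),40)])
s=viewer.camera("scene"); ms=mask(s,0,6,150)|mask(s,173,180,150); y,x=np.nonzero(ms[180:330,200:360]); print("scene red bbox",x.min()+200,x.max()+200,y.min()+180,y.max()+180,len(x))
E
```

```text
[0.54424849 0.00572363 0.2641668 ] [-0.02267311 -0.03178113 -1.09208202]
red [([289.4, 148.1], 78), ([274.2, 164.1], 631)]
yel [([479.2, 7.8], 23), ([476.1, 28.0], 147), ([457.2, 61.4], 137), ([477.9, 96.0], 120), ([469.7, 141.3], 769), ([275.5, 144.5], 96), ([37.7, 166.8], 57), ([472.1, 198.1], 655), ([471.9, 245.6], 394), ([291.9, 271.9], 68), ([144.8, 283.6], 28), ([476.2, 297.4], 449)]
[[ 0.5909 -0.0159  0.05  ]]
[[0.5769 0.0044 0.05  ]]
stemtop [279.1 159.8] [193  64  61]
yel_stripe [279.1 141.5] [116  91  60]
blue_stripe [293.7 156.7] [ 58  69 104]
topctr [279.  156.6] [175  57  55]
green [([[0.88, 0.258, 0.06]], 2150), ([[0.448, 0.167, 0.06]], 63)] [([[0.88, 0.258, 0.06]], 2143), ([[0.449, 0.164, 0.06]], 59)]
scene red bbox 267 284 231 253 173
```

```bash
python3 - <<'E'
from h import *
m=viewer.camera_model("wrist"); im=viewer.camera("wrist")
d=np.array([.979,-.204]);l=np.array([.204,.979])
def line(pts):
    X=np.c_[pts,np.ones(len(pts))]@P(m).T; X=(X[:,:2]/X[:,2:]).astype(np.float32)
    return cv2.remap(im,X[:,:1],X[:,1:],1).reshape(-1,3)
show=lambda n,a,v:print(n,' '.join(f"{round(x*1000)}:{p[0]},{p[1]},{p[2]}" for x,p in zip(a,v)))
a=np.arange(.1162-.044,.1162+.044,.002)
show("felt lat (d=.591,z=.034)",a,line(np.array([np.r_[.5910*d+x*l,.034] for x in a])))
show("carrier lat (d=.597)",a,line(np.array([np.r_[.597*d+x*l,.034] for x in a])))
show("block lat z=.04",a,line(np.array([np.r_[.577*d+x*l,.04] for x in a])))
b=np.arange(.570,.606,.0015)
for off in (.026,.008,0,-.008,-.026): show(f"along d lat{off} z=.04",b,line(np.array([np.r_[x*d+(.1162+off)*l,.04] for x in b])))
yb=[q for q in blobs(mask(im,20,34,110,100),15) if abs(q[0][0]-277)<15 and abs(q[0][1]-143)<12]; print(yb)
for q in yb: w=plane(m,q[0],.04)[0,:2]; print("stripe d,l",w@d,w@l)
E
```

```text
felt lat (d=.591,z=.034) 72:100,98,92 74:100,99,91 76:102,101,94 78:103,102,94 80:103,102,95 82:125,125,119 84:186,188,185 86:127,130,134 88:116,120,129 90:118,122,133 92:116,120,130 94:116,121,131 96:120,124,135 98:119,123,133 100:118,123,133 102:121,126,136 104:117,121,131 106:119,123,133 108:118,122,132 110:113,117,126 112:114,118,128 114:122,127,138 116:124,130,140 118:122,126,136 120:124,128,139 122:122,127,137 124:122,127,137 126:116,121,130 128:115,119,129 130:116,119,129 132:119,123,132 134:121,125,135 136:122,126,137 138:121,126,137 140:124,127,137 142:123,128,138 144:126,131,139 146:177,181,179 148:194,198,195 150:193,198,195 152:194,198,195 154:194,199,196 156:194,199,196 158:194,199,197
carrier lat (d=.597) 72:96,95,88 74:94,93,86 76:92,91,84 78:93,92,85 80:95,94,87 82:96,94,88 84:55,56,54 86:40,40,42 88:41,41,43 90:40,41,43 92:41,41,43 94:41,42,44 96:43,44,45 98:41,41,43 100:41,42,44 102:41,42,44 104:42,42,44 106:40,40,42 108:41,41,44 110:42,43,44 112:41,42,44 114:41,41,44 116:42,43,45 118:42,42,44 120:42,43,45 122:42,42,44 124:44,44,47 126:43,44,46 128:43,43,45 130:42,4
[... 2252 characters left out ...]
225,200,95 586:218,190,91 588:139,108,69 589:107,108,114 591:118,122,133 592:91,94,102 594:46,47,51 595:41,41,43 597:41,41,44 598:46,47,49 600:115,117,116 601:187,191,190 603:189,194,192 604:189,194,192 606:190,194,192
along d lat-0.026 z=.04 570:196,200,197 571:195,199,196 573:196,200,197 574:195,199,196 576:196,199,196 577:196,199,196 579:197,200,197 580:196,199,196 582:195,198,195 583:196,198,196 585:195,199,196 586:195,198,196 588:182,185,184 589:126,130,139 591:118,122,132 592:92,96,103 594:45,45,49 595:39,40,44 597:41,42,44 598:48,48,49 600:117,118,116 601:189,193,190 603:192,196,192 604:184,186,183 606:178,180,175
[([274.5, 142.5], 96)]
stripe d,l 0.585124829500935 0.12035905436163631
```

```bash
python3 -c "
from workcell import manip
print(manip.hand_in())"
```

```text
the job is handed in; nothing more can be done
None
```

The job is handed in and no verdict came back: blue was pressed first (bar in about 8.5 of 14 mm, over half), then yellow (about 6–7.5 mm); the block stands released with yellow touching the bar about 2.5 mm off its middle (blue was perhaps 4 mm off), and green hasn't moved.

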